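Park the test-tube rack in the batten corner

TASK

Push the test-tube rack along the bench, without lifting, gripping or tipping it, until its long side lies flush along the wooden batten and its end is right up against the wooden stop block (the block may be at either end of the batten). Push gently, because there is glass in the rack, leave the bottles, beakers and other loose things standing where they are, and take the hand away at the end.

Things in the scene. Friction and masses are not known exactly. Their poses are not given: they have to be found in the camera images.
- rack: cream plastic test-tube rack: a solid block 60 (its x) by 180 (its y, long) by 55 mm high, about 0.3 kg, loose on the bench. Four short glass tubes and a row of small pegs stand up out of its top, to 80 mm above the bench; they are fixed in it. Origin at the centre of its underside. It starts on the robot's side of the batten, turned up to 30 degrees from it
- batten: straight wooden batten screwed to the bench, 540 mm long (its y), 20 mm thick (its x), 30 mm high. Origin at bench height in the middle of its long face nearest the robot (the face the rack goes against); its x axis points away from the robot, into the wood. It may be turned up to 9 degrees from square to the robot
- stop: wooden stop block fixed to the bench on the robot's side of the batten, near one or the other end of it: 60 (its x) by 40 (its y, along the batten) by 45 mm high, square to the batten. Origin at the centre of its underside, 250 mm from the batten's middle along the batten and 35 mm out from its face. The rack goes against the side that looks to the batten's middle
- dropper: small amber dropping bottle, 36 mm across, 70 mm high, loose, near the batten's other end (250 mm from its middle): leave alone. Origin at its underside
- lamp: glass spirit lamp with a cap, 80 mm across, 96 mm high, loose, at one side of the rack: leave alone. Origin at its underside
- beaker_large: glass beaker, 74 mm across, 90 mm high, loose, at the other side of the rack: leave alone. Origin at its underside
- bung: dark rubber bung, 28 mm across, 26 mm high, loose, on the robot's side: leave alone. Origin at its underside
- reagent: clear reagent bottle with white cap, 66 mm across, 135 mm high, loose, well out to one side: leave alone. Origin at its underside
- beaker_small: small glass beaker, 54 mm across, 65 mm high, loose, well out to the other side: leave alone. Origin at its underside
- cork_stopper: cork stopper, 26 mm across, 28 mm high, loose, beyond the batten: leave alone. Origin at its underside
There are look-alikes about, which are no part of the job. Leave any turquoise look-alike of the rack alone.

How it is judged (in metres and radians):
At the end, for the whole second after the job is handed in: the rack stands upright and still on the bench, its long side along the batten within 6 mm and 0.04 rad, and its end against the stop block's inner side within 6 mm (x of rack in the frame of batten between -0.036 and -0.02 m and angle between the y axis of rack and the y axis of batten, either way round below 0.04 rad and y of rack in the frame of stop between -0.116 and 0.116 m and y of rack in the frame of batten between -0.16 and 0.16 m and angle between rack's own z axis and vertical below 0.05 rad and height (world z) of rack below 0.005 m and linear speed of rack below 0.01 m/s); the robot touches nothing.
It fails at once if the rack is lifted off the bench (its underside more than 10 mm up) (height (world z) of rack above 0.01 m).
It fails at once if the rack is tipped by more than 0.2 rad (angle between rack's own z axis and vertical above 0.2 rad).
It fails at once if the rack is squeezed or rammed with more than 40 N in all (a grip does that) (contact force between the fingers and rack above 40 N).
It fails at once if a bottle, beaker, lamp, bung or stopper is moved by more than 15 mm (distance of any of dropper, lamp, beaker_large, bung, reagent, beaker_small, cork_stopper from where it was at the start of the episode above 0.015 m).
It also fails if it takes over 64 s, if anything falls off the work surface, if the arm or the gripper's body presses on something with over 40 N, if the wrist force passes 120 N, or if a joint passes its speed limit or range.

ROBOT

A 6-joint arm with a two-finger parallel gripper is mounted at the origin on the work surface. World frame = base frame: x ahead of the robot, y to its left, z up, the work surface at z = 0. Lengths are in m, angles in degrees, forces in N, time in s.
With the tool pointing down it reaches from about 0.3 to 0.75 m from the base axis. Payload 8.5 kg.
Tool frame: the origin (TCP) lies on the mounting face of the last link; the fingertips stand 173 mm ahead of it and the grasp point (between the pads) lies 155 mm ahead of it (env.tips_ahead is the distance from the TCP to the fingertips, in m); x points along the fingers, z is the direction in which the jaws open and shut, and the axes are right-handed (so a half turn about x gives the same grasp; the last joint's range is limited). The gripper opens to 85 mm and grips with 20 to 120 N. Pads are 22 mm wide; open, the fingers measure 114 mm over their backs; the gripper's body (76 mm by 85 mm) begins 54 mm behind the grasp point. The pads swing forward as they close: fully open they stand 13 mm farther back than shut.
Start: joints at [-83.612, 21.807, 74.336, -0, 83.858, -12.336], TCP at [0.177, -0.521, 0.405] pointing down, gripper open.
Joint ranges: [-178.18, 178.18], [-50.72, 133.34], [12.68, 142.11], [-81.47, 261.47], [9.98, 163.14], [-165.26, 165.26]. Speed limits (degrees/s): [136.94, 136.94, 180, 180, 180, 180].

INTERFACE

Orientations are given as a 3x3 rotation matrix whose columns are the frame's x, y, z axes.
In Python, from rig import env, optics gives the robot as it stands.
- The arm moves only by the shell command python3 -m inch 'ROWS' [FORCE]. ROWS is JSON, a list of rows, each a list of 3 entries, a list of its own where there are three numbers: the closure, from -1 (fully open) to 1 (shut), then the shift along the tool's x, y, z in units of 30 mm (1.0 is 30 mm), then the turn about the tool's x in units of 5 degrees (1.0 is 5 degrees). In form: [[hand, [x, y, z], yaw], ...]. A call has exactly 8 rows; each row shifts and turns the commanded pose from where the row before left it, along the tool's axes as they then stand; what a row does not reach is not made up. A row lasts 1/12 s, in which the tool goes at most 41.7 mm and 7.16 degrees, less where a joint would pass 70% of its speed; a pose out of reach is approached as far as the arm can. A call is refused whole if a number of a shift passes 1 or a number of a turn 1, either way. A call with a gripper value outside its range is refused whole. The fingers move at their own pace and stop on an object; FORCE is the grip in N (left out, the last holds). Time passes only in rows, so rows that do not move let the fingers close, or fill a call up. It gives the time, the measured TCP pose, the force and the opening at its end, in the units of the state.
- env.observe(): the state, without advancing time (a new reading comes with each control period).
- optics.get_image(name): name is "scene" or "side" or "wrist"; returns the picture (384x512x3 uint8, red, green, blue); there is no depth.
- optics.camera_params(name): a dict with "fx", "fy", "cx", "cy" (pixels), "xyz" and "rotation" of the camera in the world. Camera axes: x right, y down, z forward; pixel columns grow to the right and rows downward; lengths in m; the calibration is good to about 2 mm. A picture is of the moment at which its call begins: read the wrist's pose just before it. camera_params takes no time and is no camera call; for the wrist camera it gives the pose at the moment of the call.
- env.close_job(): hands the job in, once; it reports no verdict.
The state is a dict: "time_s": time; "q": joint angles; "qvel": joint speeds; "joint_efforts": joint torques, N m; "position": TCP position; "tool_rot": TCP orientation; "ft_force": force on the tool from outside, world axes, zero at the start; "wrist_torque": the same for the moment, N m; "grip_width": finger opening in m.
Only numpy, scipy, OpenCV 4.12 (cv2) and the standard library are available. Lean on these libraries where they do the work, as an engineer would, in place of code of your own. Each camera call takes 0.05 s, during which the arm holds its last target.

## Working session

There is one attempt and no reset: what is moved stays moved. The work goes in short steps, Python scripts to look and compute and a shell command to move; the robot and the scene stay as the last step left them, time stands still between calls to the robot, and variables do not carry over. Pictures are saved under pics/ and viewed, and the job is handed in when it is done.

```bash
mkdir -p pics; ls
python3 - <<'E'
from rig import env, optics
import cv2
s=env.observe(); print(s)
for n in ["scene","side"]:
    im=optics.get_image(n); cv2.imwrite(f"pics/{n}0.png",im[:,:,::-1]); print(n,optics.camera_params(n))
E
```

```text
pics
{'time_s': 0.0, 'q': array([-8.36100557e+01,  2.18432384e+01,  7.43839236e+01, -3.50196014e-04,
        8.38579400e+01, -1.23363751e+01]), 'qvel': array([-0.11431338,  0.08983448, -0.08699438,  0.04062913, -0.03926781,
       -0.0583645 ]), 'joint_efforts': array([ 2.99851126e-04, -4.48458946e+01, -2.31282502e+01, -8.86669341e-05,
        4.76228044e-03,  2.81831382e-05]), 'position': array([ 0.17656481, -0.52085585,  0.4040954 ]), 'tool_rot': array([[-1.71346009e-04,  9.47062716e-01,  3.21048567e-01],
       [ 1.47540535e-03,  3.21048462e-01, -9.47061618e-01],
       [-9.99998897e-01,  3.11401543e-04, -1.45231177e-03]]), 'ft_force': array([0.37714099, 0.34479505, 0.16319222]), 'wrist_torque': array([ 0.00573474, -0.0086954 ,  0.00932945]), 'grip_width': 0.0854948123816344}
scene {'fx': 382.15913110901096, 'fy': 382.15913110901096, 'cx': 251.98619400531933, 'cy': 189.63467012021619, 'xyz': array([1.15004309, 0.39507422, 0.98956857]), 'rotation': array([[-0.53644806,  0.66704961, -0.51697997],
       [ 0.84386434,  0.43180976, -0.31848595],
       [ 0.01079107, -0.60711213, -0.79454289]])}
side {'fx': 370.86935785681897, 'fy': 370.86935785681897, 'cx': 253.64288665716543, 'cy': 189.62801201596614, 'xyz': array([0.06012645, 0.56614374, 0.70743256]), 'rotation': array([[-0.74302219, -0.46280758,  0.48345337],
       [-0.66911951,  0.49854397, -0.55111977],
       [ 0.01403965, -0.7329823 , -0.68010281]])}
```

View pics/scene0.png

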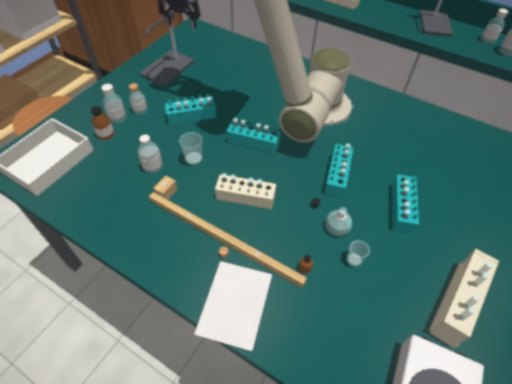

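View pics/side0.png

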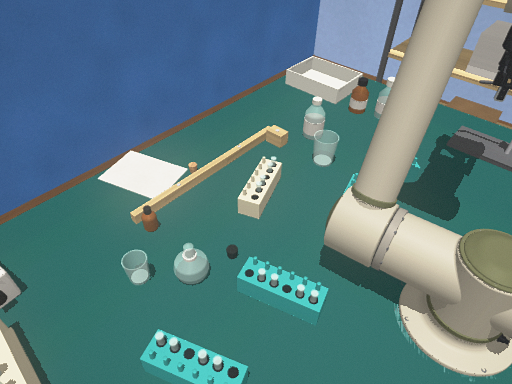

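The scene shows one cream rack at about (246,191) in scene and (260,187) in side. The four turquoise look-alikes are at (190,110), (253,134), (340,168) and (406,202). The stop is at (165,187), the dropper at (305,264), the lamp at (339,222), the large beaker at (192,148) and the bung at (315,202). I'll enlarge to confirm the rack.

Run:
```python
import cv2
a=cv2.imread("pics/scene0.png")[125:293,135:385]
cv2.imwrite("pics/crop_s.png",cv2.resize(a,None,fx=3.2,fy=3.2,interpolation=cv2.INTER_CUBIC))
b=cv2.imread("pics/side0.png")[80:280,110:370]
cv2.imwrite("pics/crop_d.png",cv2.resize(b,None,fx=3,fy=3,interpolation=cv2.INTER_CUBIC))
```

```text
(no output)
```

View pics/crop_s.png

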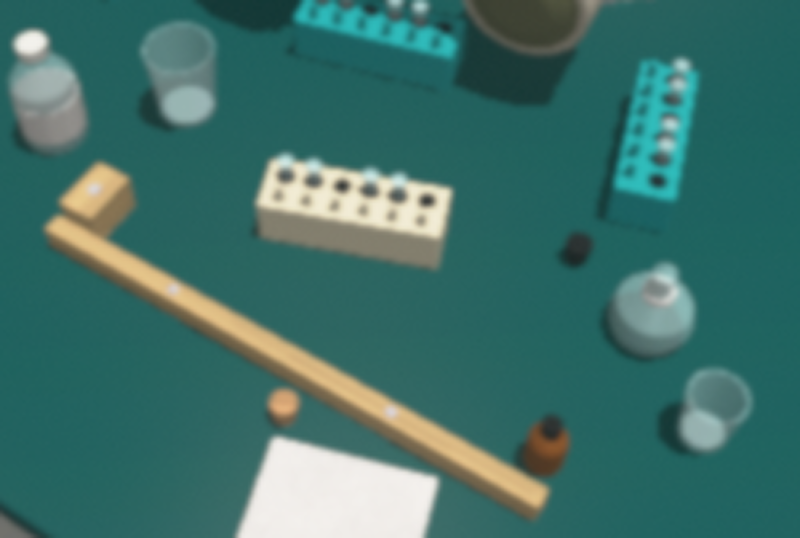

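View pics/crop_d.png

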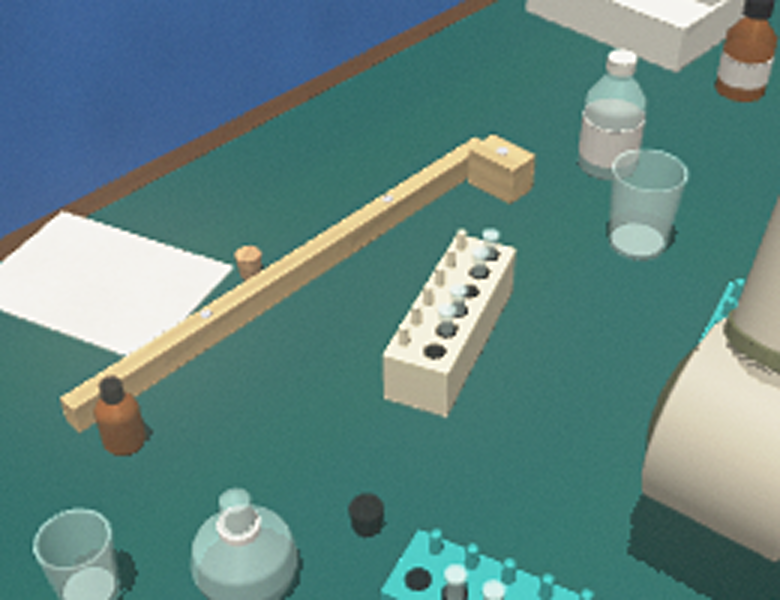

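```bash
cat > h.py <<'E'
from rig import env, optics
import numpy as np
def ray(cam,u,v,z):
    p=optics.camera_params(cam);R=np.array(p['rotation']);d=R@[(u-p['cx'])/p['fx'],(v-p['cy'])/p['fy'],1]
    c=np.array(p['xyz']);return c+d*(z-c[2])/d[2]
def proj(cam,P):
    p=optics.camera_params(cam);q=np.array(p['rotation']).T@(np.array(P)-p['xyz']);return np.array([p['cx']+p['fx']*q[0]/q[2],p['cy']+p['fy']*q[1]/q[2]])
S=lambda x,y,z:ray('scene',135+x/3.2,125+y/3.2,z)[:2]
D=lambda x,y,z:ray('side',110+x/3,80+y/3,z)[:2]
E
python3 - <<'E'
from h import *
np.set_printoptions(precision=4,suppress=True)
print("batten top scene",[S(*p,.03) for p in [(47,232),(62,214),(550,488),(537,505)]])
print("batten side top front",[D(*p,.03) for p in [(79,408),(470,157),(64,400)]], D(80,430,0))
print("rack scene",[S(*p,.055) for p in [(272,158),(453,188),(440,240),(258,205)]],[S(*p,0) for p in [(439,267),(258,235)]])
print("rack side",[D(*p,.055) for p in [(463,232),(516,250),(450,374),(385,352)]],[D(*p,0) for p in [(447,415),(384,396)]])
print("stop side top",[D(*p,.045) for p in [(480,140),(535,153),(515,178),(470,160)]],D(514,202,0))
print("stop scene top",[S(*p,.045) for p in [(60,200),(100,163),(132,178),(97,217)]])
for n,s,d in [("bung",(577,258),(366,530)),("lamp",(652,335),(244,575)),("dropper",(543,465),(122,445)),("beakerL",(187,110),(640,240)),("beakS",(703,433),(90,590)),("reag",(55,140),(607,160))]:
    print(n,S(*s,0),D(*d,0))
E
```

```text
batten top scene [array([ 0.7239, -0.2394]), array([ 0.6995, -0.2417]), array([0.6966, 0.2942]), array([0.716 , 0.2921])]
batten side top front [array([0.6906, 0.2866]), array([ 0.6927, -0.2133]), array([0.7073, 0.2897])] [0.6966 0.2885]
rack scene [array([ 0.5457, -0.0974]), array([0.4808, 0.0724]), array([0.5415, 0.0935]), array([ 0.6009, -0.0747])] [array([0.5344, 0.0916]), array([ 0.5993, -0.0802])]
rack side [array([ 0.5923, -0.0841]), array([ 0.5382, -0.0973]), array([0.4757, 0.0675]), array([0.5331, 0.0851])] [array([0.4797, 0.0646]), array([0.5353, 0.0852])]
stop side top [array([ 0.6918, -0.2278]), array([ 0.6334, -0.2488]), array([ 0.6202, -0.1987]), array([ 0.6751, -0.1918])] [ 0.6313 -0.2155]
stop scene top [array([ 0.6946, -0.2448]), array([ 0.6376, -0.2425]), array([ 0.6353, -0.2036]), array([ 0.691 , -0.2012])]
bung [0.451  0.2008] [0.4455 0.1992]
lamp [0.4922 0.3007] [0.4839 0.2911]
dropper [0.6665 0.2759] [0.6568 0.2747]
beakerL [ 0.5051 -0.2424] [ 0.4954 -0.253 ]
beakS [0.5613 0.3821] [0.5578 0.3769]
reag [ 0.6148 -0.3333] [ 0.6046 -0.3486]
```

```bash
python3 - <<'E'
from h import *
np.set_printoptions(precision=3,suppress=True)
print(env.tips_ahead)
for p in [(231,122),(279,137),(275,152),(228,138),(334,146),(353,150),(347,189),(328,187)]: print(p,ray('scene',*p,.05)[:2])
for p in [(242,262),(327,292),(318,320),(238,283)]: print('side',p,ray('side',*p,.05)[:2])
E
python3 -m inch '[[0,[0,0,0],1],[0,[0,0,0],1],[0,[0,0,0],1],[0,[0,0,0],0.74],[0,[0,0,0],0],[0,[0,0,0],0],[0,[0,0,0],0],[0,[0,0,0],0]]' 20
```

```text
0.1734
(231, 122) [ 0.323 -0.208]
(279, 137) [ 0.294 -0.026]
(275, 152) [ 0.363 -0.002]
(228, 138) [ 0.395 -0.171]
(334, 146) [0.23  0.152]
(353, 150) [0.211 0.214]
(347, 189) [0.376 0.265]
(328, 187) [0.401 0.212]
side (242, 262) [0.393 0.221]
side (327, 292) [0.216 0.158]
side (318, 320) [0.195 0.22 ]
side (238, 283) [0.363 0.264]
time_s: 0.77
position: [0.1766, -0.5209, 0.4046]
tool_rot: [[-0.0, 1.0, 0.002], [0.0, 0.002, -1.0], [-1.0, -0.0, -0.0]]
ft_force: [0.6, 0.2, -0.1]
grip_width: 0.0428
```

```bash
python3 -m inch '[[0,[0,0.5,-1],0],[0,[0,0.5,-1],0],[0,[0,0.5,-1],0],[0,[0,0.5,-1],0],[0,[0,0.5,-1],0],[0,[0,0.5,-1],0],[0,[0,0.5,-1],0],[0,[0,0.5,-1],0]]'
python3 -m inch '[[0,[0,0.5,-1],0],[0,[0,0.5,-1],0],[0,[0,0.5,-1],0],[0,[0,0.5,-1],0],[0,[0,0.5,-1],0],[0,[0,0.5,-1],0],[0,[0,0.5,-1],0],[0,[0,0.5,-1],0]]'
```

```text
time_s: 1.43
position: [0.2968, -0.2793, 0.4048]
tool_rot: [[0.0, 1.0, 0.001], [-0.0, 0.001, -1.0], [-1.0, 0.0, 0.0]]
ft_force: [1.5, 0.3, -0.0]
grip_width: 0.0424
time_s: 2.1
position: [0.4167, -0.0391, 0.4049]
tool_rot: [[0.0, 1.0, 0.001], [-0.0, 0.001, -1.0], [-1.0, 0.0, 0.0]]
ft_force: [0.3, -0.4, 0.1]
grip_width: 0.0426
```

```bash
python3 -m inch '[[0,[0,0.4,-1],0],[0,[0.3,0.37,-0.97],0],[0,[1,0,0],0],[0,[1,0,0],0],[0,[1,0,0],0],[0,[0.7,0,0],0],[0,[0,0,0],0],[0,[0,0,0],0]]'
python3 - <<'E'
from h import *
import cv2
for n in ["scene","side"]:
    cv2.imwrite(f"pics/{n}1.png",cv2.resize(optics.get_image(n)[90:300,100:380,::-1],None,fx=2.8,fy=2.8,interpolation=cv2.INTER_CUBIC))
E
```

```text
time_s: 2.77
position: [0.4396, 0.0183, 0.2848]
tool_rot: [[-0.001, 1.0, 0.001], [0.0, 0.001, -1.0], [-1.0, -0.001, -0.0]]
ft_force: [0.1, 0.4, 0.1]
grip_width: 0.0428
```

View pics/side1.png

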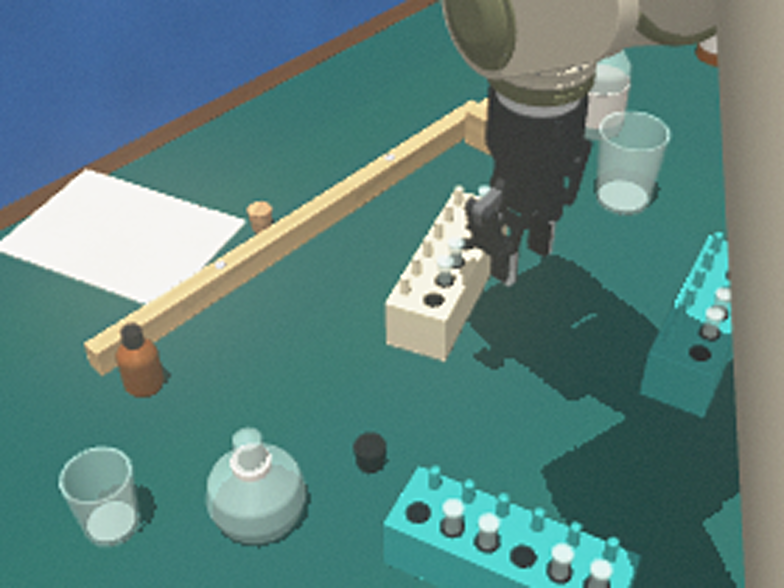

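View pics/scene1.png

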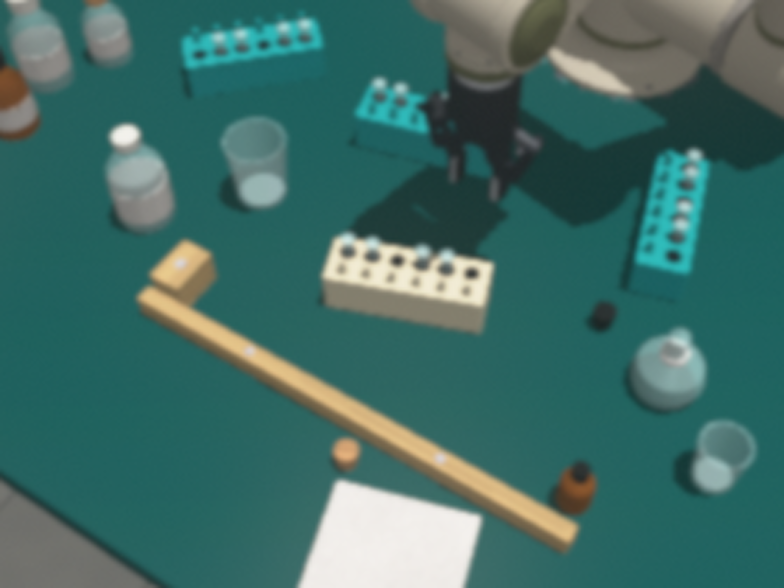

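The hand is clear behind the rack's robot-side face. The rack, from about (388,330) to (490,200) in side, is untouched. I'm lowering now.

```bash
python3 -m inch '[[0,[1,0,0],0],[0,[1,0,0],0],[0,[0.8,0,0],0],[0,[0.36,0,0],0],[0,[0,0,0],0],[0,[0,0.2,0],0],[0,[0,0.2,0],0],[0,[0,0.1,0],0]]'
python3 - <<'E'
from h import *
import cv2
for n in ["side"]:
    cv2.imwrite(f"pics/{n}2.png",cv2.resize(optics.get_image(n)[120:240,200:360,::-1],None,fx=4.5,fy=4.5,interpolation=cv2.INTER_CUBIC))
E
```

```text
time_s: 3.53
position: [0.4559, 0.0182, 0.1914]
tool_rot: [[0.004, 1.0, 0.0], [-0.001, 0.001, -1.0], [-1.0, 0.004, 0.001]]
ft_force: [0.1, 0.7, -0.5]
grip_width: 0.0427
```

View pics/side2.png

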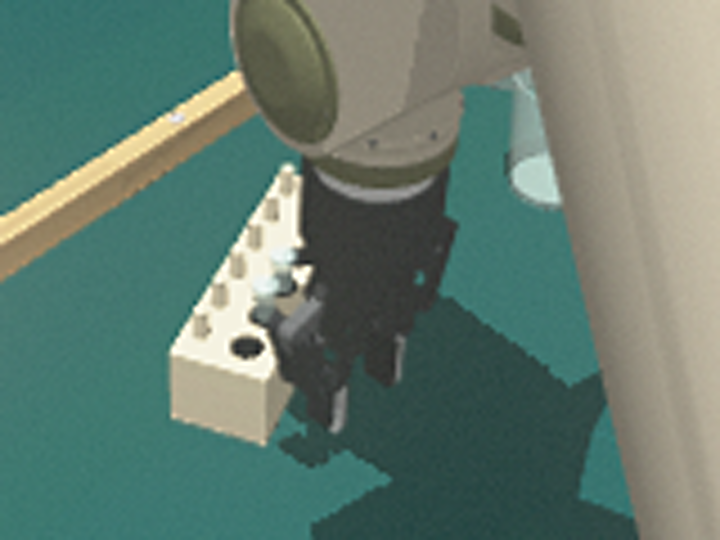

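```bash
python3 -m inch '[[0,[0,0.1,0],0],[0,[0,0.1,0],0],[0,[0,0.1,0],0],[0,[0,0.1,0],0],[0,[0,0.1,0],0],[0,[0,0.1,0],0],[0,[0,0.1,0],0],[0,[0,0.1,0],0]]'
python3 -m inch '[[0,[0,0.1,0],0],[0,[0,0.1,0],0],[0,[0,0.1,0],0],[0,[0,0.1,0],0],[0,[0,0.1,0],0],[0,[0,0.1,0],0],[0,[0,0.1,0],0],[0,[0,0.1,0],0]]'
python3 - <<'E'
from h import *
import cv2
for n in ["scene"]:
    cv2.imwrite(f"pics/{n}3.png",cv2.resize(optics.get_image(n)[120:300,130:330,::-1],None,fx=3.3,fy=3.3,interpolation=cv2.INTER_CUBIC))
E
```

```text
time_s: 4.25
position: [0.4787, 0.0184, 0.1899]
tool_rot: [[-0.0, 1.0, 0.0], [0.0, 0.0, -1.0], [-1.0, -0.0, -0.0]]
ft_force: [-1.5, 0.3, 0.5]
grip_width: 0.0425
time_s: 4.92
position: [0.5027, 0.0184, 0.1899]
tool_rot: [[-0.0, 1.0, 0.0], [0.0, 0.0, -1.0], [-1.0, -0.0, -0.0]]
ft_force: [-0.8, -0.0, 0.7]
grip_width: 0.0429
```

View pics/scene3.png

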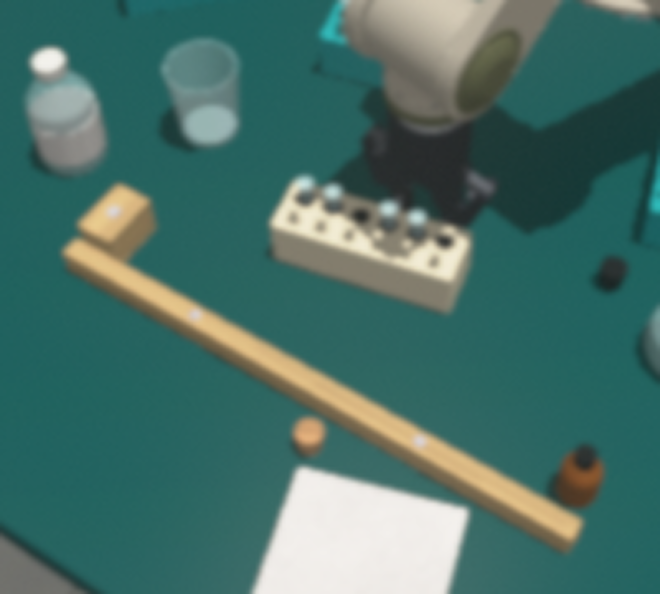

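The rack at (370,245) is turning smoothly toward the batten's direction and the force is about 1 N. I'll keep pushing.

```bash
python3 -m inch '[[0,[0,0.15,0],0],[0,[0,0.15,0],0],[0,[0,0.15,0],0],[0,[0,0.15,0],0],[0,[0,0.15,0],0],[0,[0,0.15,0],0],[0,[0,0.15,0],0],[0,[0,0.15,0],0]]'
python3 -m inch '[[0,[0,0.15,0],0],[0,[0,0.15,0],0],[0,[0,0.15,0],0],[0,[0,0.15,0],0],[0,[0,0.15,0],0],[0,[0,0.15,0],0],[0,[0,0.15,0],0],[0,[0,0.15,0],0]]'
python3 - <<'E'
from h import *
import cv2
for n in ["scene"]:
    cv2.imwrite(f"pics/{n}4.png",cv2.resize(optics.get_image(n)[120:300,130:330,::-1],None,fx=3.3,fy=3.3,interpolation=cv2.INTER_CUBIC))
E
```

```text
time_s: 5.63
position: [0.5388, 0.0184, 0.1899]
tool_rot: [[-0.0, 1.0, 0.0], [-0.0, 0.0, -1.0], [-1.0, -0.0, 0.0]]
ft_force: [-1.9, -0.1, 1.3]
grip_width: 0.0429
time_s: 6.3
position: [0.5749, 0.0184, 0.1899]
tool_rot: [[-0.0, 1.0, 0.0], [-0.0, 0.0, -1.0], [-1.0, -0.0, 0.0]]
ft_force: [-2.8, -0.2, 2.1]
grip_width: 0.0426
```

View pics/scene4.png

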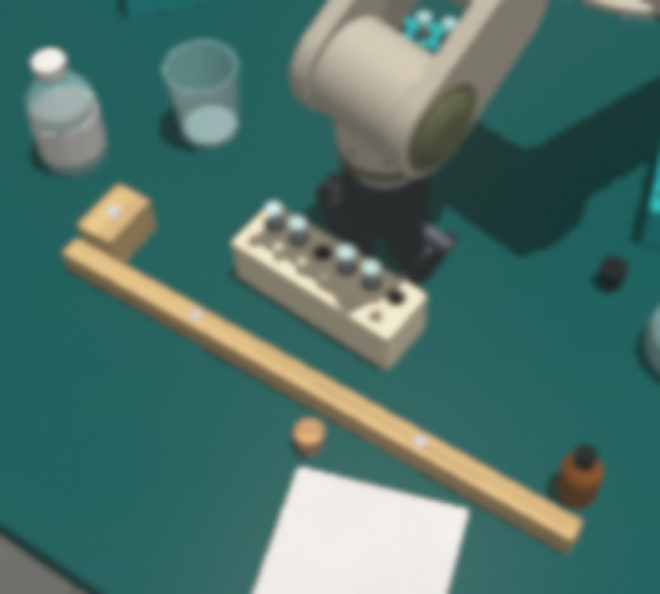

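```bash
cat >> h.py <<'E'
T=lambda x,y,z:ray('scene',130+x/3.3,120+y/3.3,z)[:2]
E
python3 - <<'E'
from h import *
for p in [(233,243),(386,335),(428,297),(270,203)]: print(T(*p,.055))
for p in [(386,369),(235,273)]: print(T(*p,0))
E
```

```text
[ 0.64001596 -0.10277861]
[0.64779418 0.07054586]
[0.59354176 0.08028558]
[ 0.58321242 -0.10201998]
[0.64899037 0.0713434 ]
[ 0.63773236 -0.10870109]
```

The rack is about 3° over-rotated and its centre is at y≈-0.015, beyond my contact span. I'll back off and re-contact about 40 mm further toward -y.

```bash
python3 -m inch '[[0,[0,-0.2,0],0],[0,[0,-0.2,0],0],[0,[0,0,0.5],0],[0,[0,0,0.5],0],[0,[0,0,0.45],0],[0,[0,0.1,0],0],[0,[0,0.1,0],0],[0,[0,0.1,0],0]]'
python3 -m inch '[[0,[0,0.1,0],0],[0,[0,0.1,0],0],[0,[0,0.1,0],0],[0,[0,0.1,0],0],[0,[0,0.1,0],0],[0,[0,0.1,0],0],[0,[0,0.1,0],0],[0,[0,0.1,0],0]]'
python3 -m inch '[[0,[0,0.1,0],0],[0,[0,0.1,0],0],[0,[0,0.1,0],0],[0,[0,0.1,0],0],[0,[0,0.1,0],0],[0,[0,0.1,0],0],[0,[0,0.1,0],0],[0,[0,0.1,0],0]]'
python3 - <<'E'
from h import *
import cv2
for n in ["scene"]:
    cv2.imwrite(f"pics/{n}5.png",cv2.resize(optics.get_image(n)[120:300,130:330,::-1],None,fx=3.3,fy=3.3,interpolation=cv2.INTER_CUBIC))
E
```

```text
time_s: 7.02
position: [0.5716, -0.0249, 0.19]
tool_rot: [[0.0, 1.0, 0.0], [0.0, 0.0, -1.0], [-1.0, 0.0, -0.0]]
ft_force: [-0.9, 0.9, -0.3]
grip_width: 0.0429
time_s: 7.68
position: [0.5957, -0.025, 0.1899]
tool_rot: [[-0.0, 1.0, 0.001], [0.0, 0.001, -1.0], [-1.0, -0.0, -0.0]]
ft_force: [-2.6, 0.1, 1.1]
grip_width: 0.0429
time_s: 8.35
position: [0.6197, -0.0251, 0.1899]
tool_rot: [[-0.0, 1.0, 0.0], [0.0, 0.0, -1.0], [-1.0, -0.0, -0.0]]
ft_force: [-2.8, 0.1, 0.8]
grip_width: 0.0427
```

View pics/scene5.png

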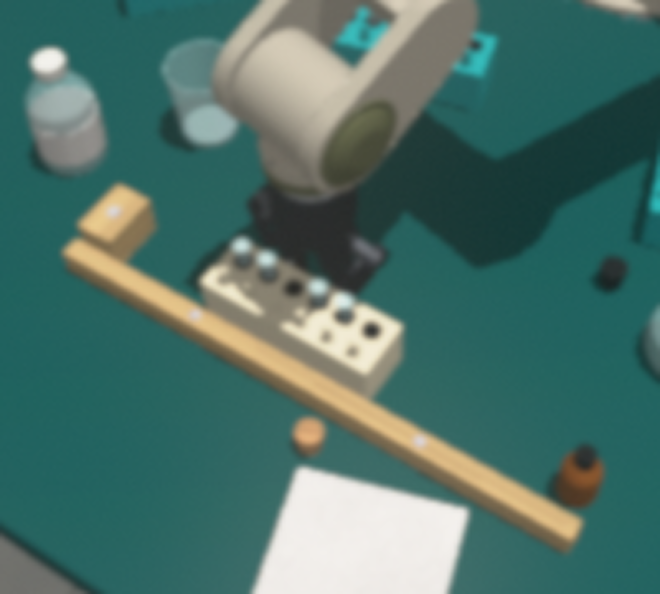

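The rack is parallel to the batten with only a few mm of gap left, so I'm creeping in now.

```bash
python3 -m inch '[[0,[0,0.02,0],0],[0,[0,0.02,0],0],[0,[0,0.02,0],0],[0,[0,0.02,0],0],[0,[0,0.02,0],0],[0,[0,0.02,0],0],[0,[0,0.02,0],0],[0,[0,0.02,0],0]]'
```

```text
time_s: 9.07
position: [0.6243, -0.0251, 0.1899]
tool_rot: [[-0.0, 1.0, 0.0], [0.0, 0.0, -1.0], [-1.0, -0.0, -0.0]]
ft_force: [-2.1, -0.8, 1.9]
grip_width: 0.043
```

Run:
```python
from h import *
import cv2
cv2.imwrite("pics/scene6.png",cv2.resize(optics.get_image("scene")[180:250,180:270,::-1],None,fx=8,fy=8,interpolation=cv2.INTER_CUBIC))
```

```text
(no output)
```

View pics/scene6.png

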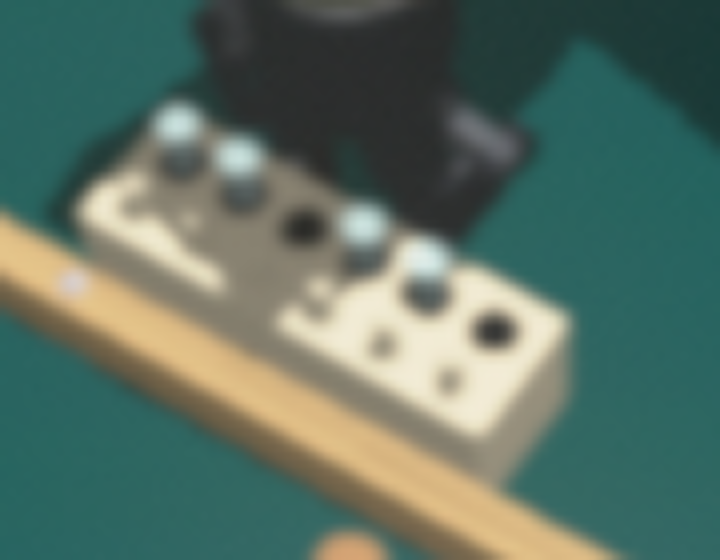

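Still about 3–4 mm from full contact, with force at the free-sliding level. I'll keep creeping.

```bash
python3 -m inch '[[0,[0,0.015,0],0],[0,[0,0.015,0],0],[0,[0,0.015,0],0],[0,[0,0.015,0],0],[0,[0,0.015,0],0],[0,[0,0.015,0],0],[0,[0,0.015,0],0],[0,[0,0.015,0],0]]'
```

```text
time_s: 9.78
position: [0.6279, -0.0251, 0.1899]
tool_rot: [[-0.0, 1.0, 0.0], [-0.0, 0.0, -1.0], [-1.0, -0.0, 0.0]]
ft_force: [-3.6, -0.9, 1.5]
grip_width: 0.0428
```

```bash
python3 -m inch '[[0,[0,0.01,0],0],[0,[0,0.01,0],0],[0,[0,0.01,0],0],[0,[0,0.01,0],0],[0,[0,0.01,0],0],[0,[0,0.01,0],0],[0,[0,0.01,0],0],[0,[0,0.01,0],0]]'
```

```text
time_s: 10.45
position: [0.6291, -0.0252, 0.1899]
tool_rot: [[-0.005, 1.0, 0.001], [-0.0, 0.001, -1.0], [-1.0, -0.005, 0.0]]
ft_force: [-14.6, -2.8, 8.4]
grip_width: 0.0427
```

```bash
python3 -m inch '[[0,[0,-0.05,0],0],[0,[0,-0.1,0],0],[0,[0,-0.3,0],0],[0,[0,-0.6,0],0],[0,[0,-0.6,0],0],[0.5,[-0.8,-0.3,0],0],[1,[-1,0,0],0],[1,[-1,0,0],0]]'
python3 - <<'E'
from h import *
import cv2
print(env.observe()['q'])
cv2.imwrite("pics/scene7.png",cv2.resize(optics.get_image("scene")[120:300,130:330,::-1],None,fx=3.3,fy=3.3,interpolation=cv2.INTER_CUBIC))
cv2.imwrite("pics/side7.png",cv2.resize(optics.get_image("side")[90:260,110:340,::-1],None,fx=3.4,fy=3.4,interpolation=cv2.INTER_CUBIC))
E
```

```text
time_s: 11.12
position: [0.5714, -0.0251, 0.2748]
tool_rot: [[-0.0, 1.0, 0.0], [0.0, 0.0, -1.0], [-1.0, -0.0, -0.0]]
ft_force: [0.7, -0.0, -0.0]
grip_width: 0.0067
[-1.43685358e+01  3.10189313e+01  8.18937434e+01  2.43075681e-02
  6.70945352e+01  7.56162556e+01]
```

View pics/scene7.png

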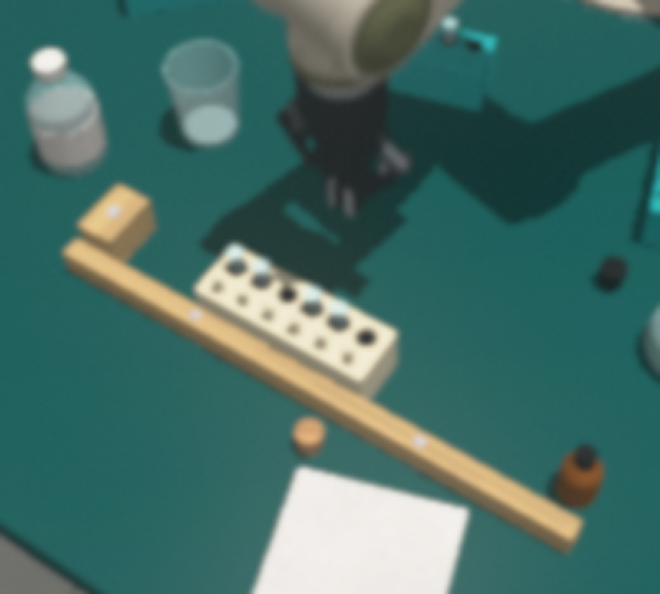

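View pics/side7.png

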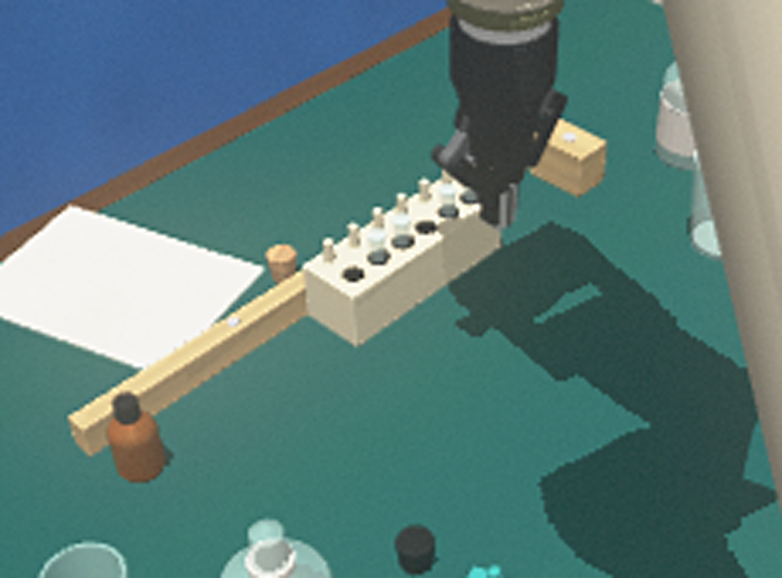

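```bash
python3 -m inch '[[1,[-0.5,0,0],-1],[1,[0,0,0],-1],[1,[0,0,0],-1],[1,[0,0,0],-1],[1,[0,0,0],-1],[1,[0,0,0],-1],[1,[0,0,0],-1],[1,[0,0,0],-1]]'
python3 -m inch '[[1,[0,0,0],-1],[1,[0,0,0],-1],[1,[0,0,0],-1],[1,[0,0,0],-1],[1,[0,0,0],-1],[1,[0,0,0],-1],[1,[0,0,0],-1],[1,[0,0,0],-1]]'
python3 -m inch '[[1,[0,0,0],-1],[1,[0,0,0],-1],[1,[0,1,0],0],[1,[0,1,0],0],[1,[0,1,0.4],0],[1,[0,1,1],0],[1,[0,1,1],0],[1,[0,0,0.4],0]]'
python3 - <<'E'
from h import *
for p in [(360,382),(398,333),(235,243),(195,287)]: print(T(*p,.055))
print(T(363,401,0))
E
```

```text
time_s: 11.88
position: [0.5719, -0.0251, 0.2884]
tool_rot: [[0.001, 0.763, 0.646], [0.0, 0.646, -0.763], [-1.0, 0.001, 0.0]]
ft_force: [-0.6, 0.3, -0.8]
grip_width: -0.0002
time_s: 12.55
position: [0.5719, -0.0251, 0.2884]
tool_rot: [[0.001, 0.169, 0.986], [0.0, 0.986, -0.169], [-1.0, 0.0, 0.001]]
ft_force: [0.1, -0.1, 0.0]
grip_width: 0.0003
time_s: 13.22
position: [0.6564, 0.1288, 0.2881]
tool_rot: [[0.002, -0.005, 1.0], [0.002, 1.0, 0.005], [-1.0, 0.002, 0.002]]
ft_force: [-0.6, -0.1, -0.5]
grip_width: 0.0001
[0.69967846 0.07768222]
[0.64033886 0.07826673]
[ 0.63901413 -0.10123039]
[ 0.69806709 -0.101536  ]
[0.68802841 0.07209993]
```

```bash
python3 -m inch '[[1,[1,0,0.25],0],[1,[1,0,0],0],[1,[0.8,0,0],0],[1,[0.5,0,0],0],[1,[0,0,0],0],[1,[0,-0.3,0],0],[1,[0,-0.3,0],0],[1,[0,-0.1,0],0]]'
python3 - <<'E'
from h import *
import cv2
cv2.imwrite("pics/scene8.png",cv2.resize(optics.get_image("scene")[120:300,130:330,::-1],None,fx=3.3,fy=3.3,interpolation=cv2.INTER_CUBIC))
cv2.imwrite("pics/side8.png",cv2.resize(optics.get_image("side")[90:260,110:340,::-1],None,fx=3.4,fy=3.4,interpolation=cv2.INTER_CUBIC))
E
```

```text
time_s: 13.88
position: [0.6626, 0.1011, 0.1915]
tool_rot: [[0.003, 0.001, 1.0], [-0.0, 1.0, -0.001], [-1.0, -0.0, 0.003]]
ft_force: [-0.3, -1.3, 0.2]
grip_width: -0.0003
```

View pics/scene8.png

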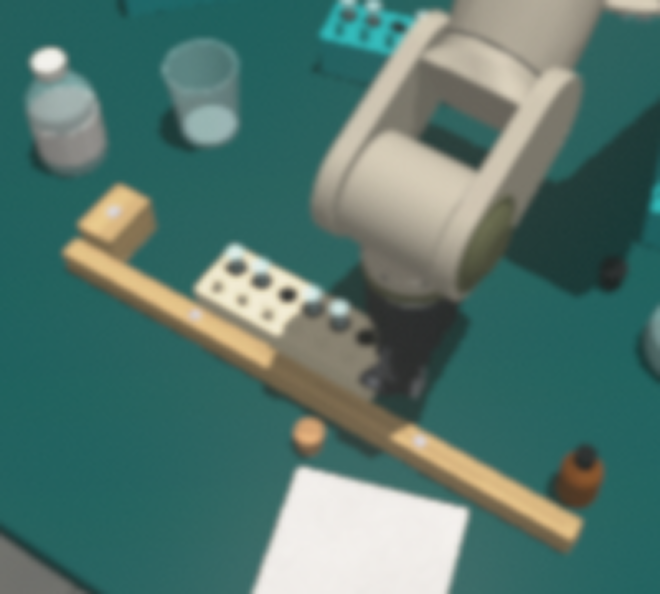

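View pics/side8.png

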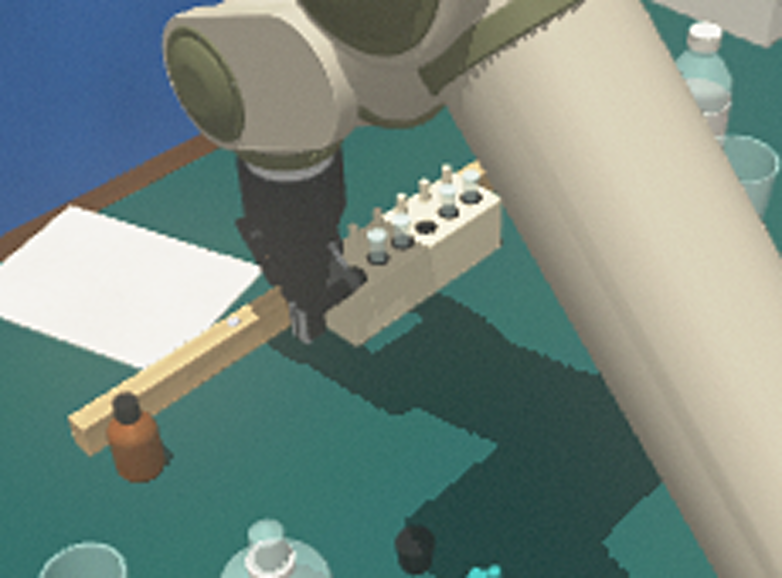

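The finger stands at the rack's +y end with a gap of about 10 mm. I'm starting the push along the batten.

```bash
python3 -m inch '[[1,[0,-0.1,0],0],[1,[0,-0.1,0],0],[1,[0,-0.1,0],0],[1,[0,-0.1,0],0],[1,[0,-0.1,0],0],[1,[0,-0.1,0],0],[1,[0,-0.1,0],0],[1,[0,-0.1,0],0]]'
python3 -m inch '[[1,[0,-0.1,0],0],[1,[0,-0.1,0],0],[1,[0,-0.1,0],0],[1,[0,-0.1,0],0],[1,[0,-0.1,0],0],[1,[0,-0.1,0],0],[1,[0,-0.1,0],0],[1,[0,-0.1,0],0]]'
python3 - <<'E'
from h import *
import cv2
cv2.imwrite("pics/scene9.png",cv2.resize(optics.get_image("scene")[120:300,130:330,::-1],None,fx=3.3,fy=3.3,interpolation=cv2.INTER_CUBIC))
E
```

```text
time_s: 14.65
position: [0.6621, 0.0788, 0.1899]
tool_rot: [[-0.0, -0.001, 1.0], [0.0, 1.0, 0.001], [-1.0, 0.0, -0.0]]
ft_force: [-0.4, 2.3, -0.7]
grip_width: -0.0003
time_s: 15.32
position: [0.6621, 0.0545, 0.1899]
tool_rot: [[-0.0, -0.0, 1.0], [0.0, 1.0, 0.0], [-1.0, 0.0, -0.0]]
ft_force: [-0.6, 0.4, 0.4]
grip_width: 0.0001
```

View pics/scene9.png

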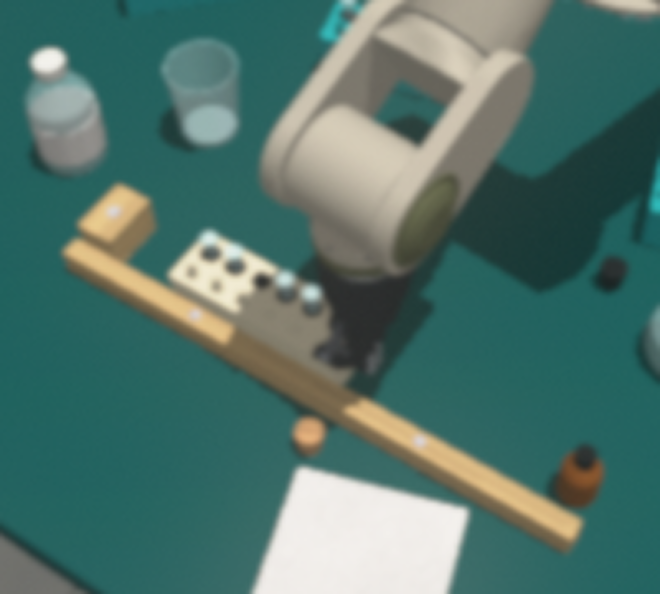

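The rack is sliding along the batten and staying parallel to it.

```bash
python3 -m inch '[[1,[0,-0.1,0],0],[1,[0,-0.1,0],0],[1,[0,-0.1,0],0],[1,[0,-0.1,0],0],[1,[0,-0.1,0],0],[1,[0,-0.1,0],0],[1,[0,-0.1,0],0],[1,[0,-0.1,0],0]]'
python3 -m inch '[[1,[0,-0.08,0],0],[1,[0,-0.08,0],0],[1,[0,-0.08,0],0],[1,[0,-0.08,0],0],[1,[0,-0.08,0],0],[1,[0,-0.08,0],0],[1,[0,-0.08,0],0],[1,[0,-0.08,0],0]]'
python3 - <<'E'
from h import *
import cv2
cv2.imwrite("pics/scene10.png",cv2.resize(optics.get_image("scene")[160:260,145:265,::-1],None,fx=6,fy=6,interpolation=cv2.INTER_CUBIC))
E
```

```text
time_s: 16.03
position: [0.6621, 0.0306, 0.1899]
tool_rot: [[-0.0, -0.0, 1.0], [0.0, 1.0, 0.0], [-1.0, 0.0, -0.0]]
ft_force: [0.5, 2.2, -0.2]
grip_width: 0.0003
time_s: 16.7
position: [0.6621, 0.0114, 0.1899]
tool_rot: [[-0.0, -0.0, 1.0], [0.0, 1.0, 0.0], [-1.0, 0.0, -0.0]]
ft_force: [-0.3, 1.7, -0.8]
grip_width: -0.0001
```

View pics/scene10.png

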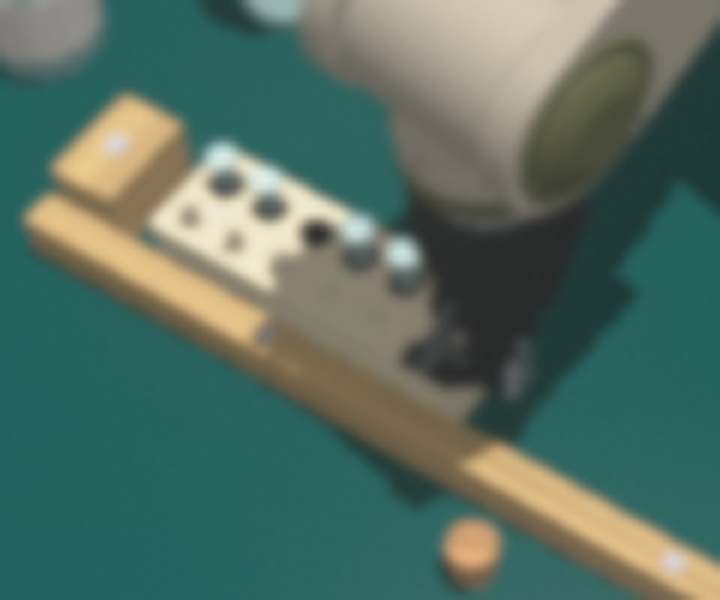

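About 15–20 mm of gap to the stop remains, so I'm slowing down.

```bash
python3 -m inch '[[1,[0,-0.05,0],0],[1,[0,-0.05,0],0],[1,[0,-0.05,0],0],[1,[0,-0.05,0],0],[1,[0,-0.05,0],0],[1,[0,-0.05,0],0],[1,[0,-0.04,0],0],[1,[0,-0.04,0],0]]'
python3 -m inch '[[1,[0,-0.02,0],0],[1,[0,-0.02,0],0],[1,[0,-0.02,0],0],[1,[0,-0.02,0],0],[1,[0,-0.02,0],0],[1,[0,-0.02,0],0],[1,[0,-0.02,0],0],[1,[0,-0.02,0],0]]'
```

```text
time_s: 17.42
position: [0.6622, 0.0002, 0.1899]
tool_rot: [[-0.0, -0.0, 1.0], [0.0, 1.0, 0.0], [-1.0, 0.0, -0.0]]
ft_force: [0.7, 2.0, -0.6]
grip_width: -0.0001
time_s: 18.08
position: [0.6622, -0.0046, 0.1899]
tool_rot: [[-0.0, -0.0, 1.0], [0.0, 1.0, 0.0], [-1.0, 0.0, -0.0]]
ft_force: [-0.8, 2.2, 0.6]
grip_width: 0.0002
```

```bash
python3 -m inch '[[1,[0,-0.015,0],0],[1,[0,-0.015,0],0],[1,[0,-0.015,0],0],[1,[0,-0.015,0],0],[1,[0,-0.015,0],0],[1,[0,-0.015,0],0],[1,[0,-0.015,0],0],[1,[0,-0.015,0],0]]'
```

```text
time_s: 18.75
position: [0.6621, -0.0082, 0.1899]
tool_rot: [[-0.0, -0.0, 1.0], [-0.0, 1.0, 0.0], [-1.0, -0.0, -0.0]]
ft_force: [0.1, 2.6, -1.1]
grip_width: -0.0002
```

```bash
python3 -m inch '[[1,[0,-0.012,0],0],[1,[0,-0.012,0],0],[1,[0,-0.012,0],0],[1,[0,-0.012,0],0],[1,[0,-0.012,0],0],[1,[0,-0.012,0],0],[1,[0,-0.012,0],0],[1,[0,-0.012,0],0]]'
python3 - <<'E'
from h import *
import cv2
cv2.imwrite("pics/scene11.png",cv2.resize(optics.get_image("scene")[160:260,145:265,::-1],None,fx=6,fy=6,interpolation=cv2.INTER_CUBIC))
E
```

```text
time_s: 19.42
position: [0.6622, -0.0111, 0.1899]
tool_rot: [[-0.0, -0.0, 1.0], [0.0, 1.0, 0.0], [-1.0, 0.0, -0.0]]
ft_force: [0.1, 1.2, -0.4]
grip_width: 0.0005
```

View pics/scene11.png

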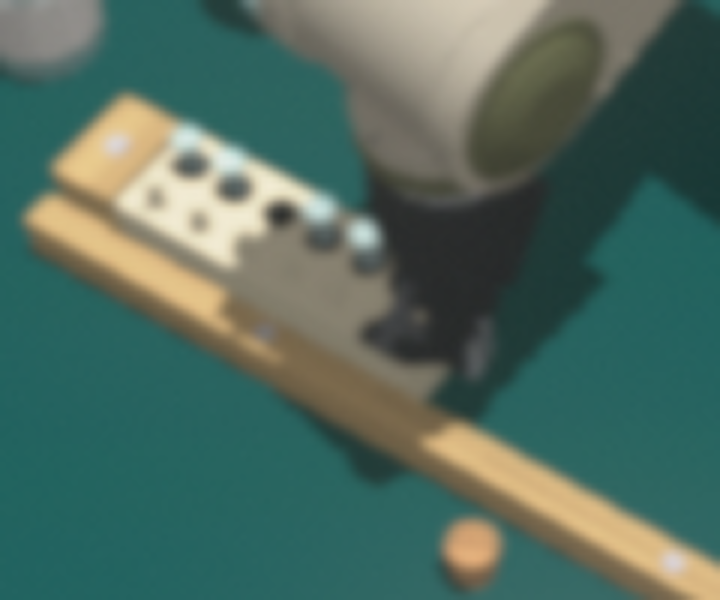

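Almost at the stop, with the gap nearly closed. I'll keep creeping and watch the force.

```bash
python3 -m inch '[[1,[0,-0.01,0],0],[1,[0,-0.01,0],0],[1,[0,-0.01,0],0],[1,[0,-0.01,0],0],[1,[0,-0.01,0],0],[1,[0,-0.01,0],0],[1,[0,-0.01,0],0],[1,[0,-0.01,0],0]]'
```

```text
time_s: 20.13
position: [0.6622, -0.0135, 0.1899]
tool_rot: [[0.0, -0.0, 1.0], [0.0, 1.0, 0.0], [-1.0, 0.0, 0.0]]
ft_force: [-0.2, 1.3, -0.7]
grip_width: -0.0001
```

```bash
python3 -m inch '[[1,[0,-0.01,0],0],[1,[0,-0.01,0],0],[1,[0,-0.01,0],0],[1,[0,-0.01,0],0],[1,[0,0,0],0],[1,[0,0,0],0],[1,[0,0,0],0],[1,[0,0,0],0]]'
```

```text
time_s: 20.8
position: [0.6622, -0.0147, 0.19]
tool_rot: [[0.0, -0.0, 1.0], [-0.0, 1.0, 0.0], [-1.0, -0.0, 0.0]]
ft_force: [-0.4, 1.4, -1.5]
grip_width: 0.0002
```

```bash
python3 -m inch '[[1,[0,-0.01,0],0],[1,[0,-0.01,0],0],[1,[0,-0.01,0],0],[1,[0,-0.01,0],0],[1,[0,-0.01,0],0],[1,[0,-0.01,0],0],[1,[0,0,0],0],[1,[0,0,0],0]]'
```

```text
time_s: 21.47
position: [0.6622, -0.0165, 0.19]
tool_rot: [[0.0, -0.0, 1.0], [-0.0, 1.0, 0.0], [-1.0, -0.0, 0.0]]
ft_force: [-0.2, 1.2, -0.7]
grip_width: -0.0
```

```bash
python3 -m inch '[[1,[0,-0.01,0],0],[1,[0,-0.01,0],0],[1,[0,-0.01,0],0],[1,[0,-0.01,0],0],[1,[0,-0.01,0],0],[1,[0,0,0],0],[1,[0,0,0],0],[1,[0,0,0],0]]'
```

```text
time_s: 22.13
position: [0.6622, -0.018, 0.1899]
tool_rot: [[0.0, -0.0, 1.0], [-0.0, 1.0, 0.0], [-1.0, -0.0, 0.0]]
ft_force: [0.5, 1.4, -0.3]
grip_width: -0.0
```

```bash
python3 -m inch '[[1,[0,-0.01,0],0],[1,[0,-0.01,0],0],[1,[0,-0.01,0],0],[1,[0,-0.01,0],0],[1,[0,-0.01,0],0],[1,[0,0,0],0],[1,[0,0,0],0],[1,[0,0,0],0]]'
python3 - <<'E'
from h import *
import cv2
cv2.imwrite("pics/scene12.png",cv2.resize(optics.get_image("scene")[160:260,145:265,::-1],None,fx=6,fy=6,interpolation=cv2.INTER_CUBIC))
E
```

```text
time_s: 22.8
position: [0.6622, -0.0192, 0.1899]
tool_rot: [[0.0, -0.001, 1.0], [0.0, 1.0, 0.001], [-1.0, 0.0, 0.0]]
ft_force: [0.7, 4.8, 0.3]
grip_width: 0.0
```

View pics/scene12.png

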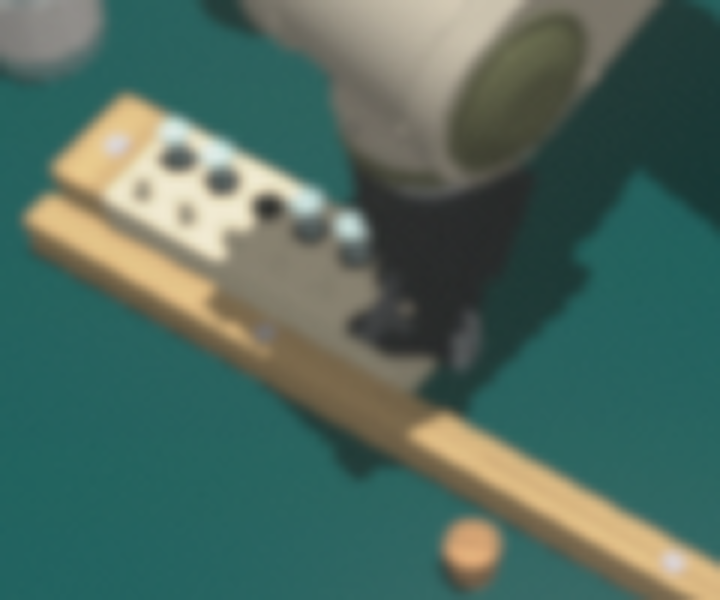

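Force has stepped up to 4.8 N, so contact with the stop is starting. One small further press will confirm it.

```bash
python3 -m inch '[[1,[0,-0.01,0],0],[1,[0,-0.01,0],0],[1,[0,-0.01,0],0],[1,[0,0,0],0],[1,[0,0,0],0],[1,[0,0,0],0],[1,[0,0,0],0],[1,[0,0,0],0]]'
```

```text
time_s: 23.52
position: [0.6622, -0.0195, 0.1899]
tool_rot: [[0.0, -0.001, 1.0], [0.002, 1.0, 0.001], [-1.0, 0.002, 0.0]]
ft_force: [0.6, 8.7, 1.1]
grip_width: 0.0001
```

It's firmly against the stop at 8.7 N. I'm withdrawing and checking.

```bash
python3 -m inch '[[1,[0,0.05,0],0],[1,[0,0.15,0],0],[1,[0,0.5,0],0],[1,[0,0.7,0],0],[1,[-0.5,0.5,0],0],[1,[-1,0,0],0],[1,[-1,0,0],0],[1,[-1,0,0],0]]'
python3 -m inch '[[1,[-1,0,-1],0],[1,[-1,0,-1],0],[1,[0,1,-1],0],[1,[0,1,-1],0],[1,[0,1,-1],0],[1,[0,1,-1],0],[1,[0,0,-1],0],[1,[0,0,0],0]]'
python3 - <<'E'
from h import *
import cv2
cv2.imwrite("pics/scene13.png",cv2.resize(optics.get_image("scene")[160:260,145:265,::-1],None,fx=6,fy=6,interpolation=cv2.INTER_CUBIC))
cv2.imwrite("pics/side13.png",cv2.resize(optics.get_image("side")[95:235,180:350,::-1],None,fx=4,fy=4,interpolation=cv2.INTER_CUBIC))
E
```

```text
time_s: 24.18
position: [0.6619, 0.038, 0.2961]
tool_rot: [[-0.001, -0.001, 1.0], [-0.0, 1.0, 0.001], [-1.0, -0.0, -0.001]]
ft_force: [0.4, -0.2, 0.2]
grip_width: 0.0001
time_s: 24.85
position: [0.4506, 0.1565, 0.354]
tool_rot: [[-0.003, -0.004, 1.0], [-0.0, 1.0, 0.004], [-1.0, -0.0, -0.003]]
ft_force: [-0.0, 0.7, 0.4]
grip_width: 0.0004
```

View pics/scene13.png

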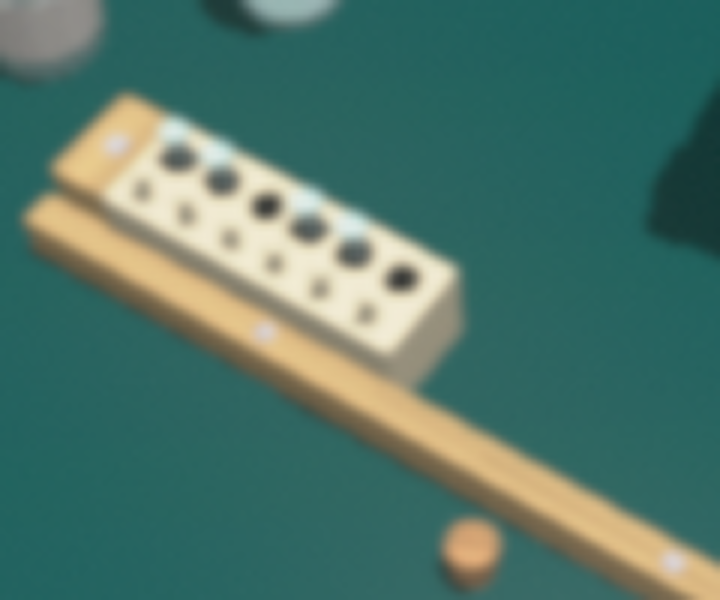

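View pics/side13.png

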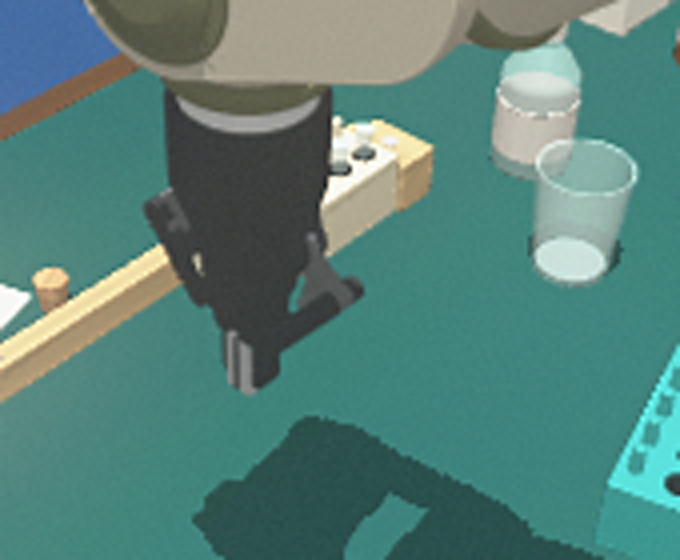

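The rack looks seated. I'll move the arm out of the side view and overlay the model edges to check how flush it is.

```bash
python3 -m inch '[[1,[0,1,-0.5],0],[1,[0,1,-0.5],0],[1,[0,1,-0.5],0],[1,[0,1,-0.3],0],[1,[0,1,0],0],[1,[0,1,0],0],[1,[0,0.5,0],0],[1,[0,0,0],0]]'
python3 - <<'E'
from h import *
import cv2
for n,(a,b,c,d) in {"scene":(160,260,145,265),"side":(95,235,150,330)}.items():
    f=6 if n=="scene" else 4.3
    im=optics.get_image(n)
    cv2.imwrite(f"pics/full_{n}.png",im[:,:,::-1])
    cv2.imwrite(f"pics/{n}14.png",cv2.resize(im[a:b,c:d,::-1],None,fx=f,fy=f,interpolation=cv2.INTER_CUBIC))
E
```

```text
time_s: 25.62
position: [0.4021, 0.3519, 0.3535]
tool_rot: [[0.001, -0.002, 1.0], [0.001, 1.0, 0.002], [-1.0, 0.001, 0.001]]
ft_force: [-1.2, -0.2, -0.6]
grip_width: 0.0001
```

View pics/side14.png

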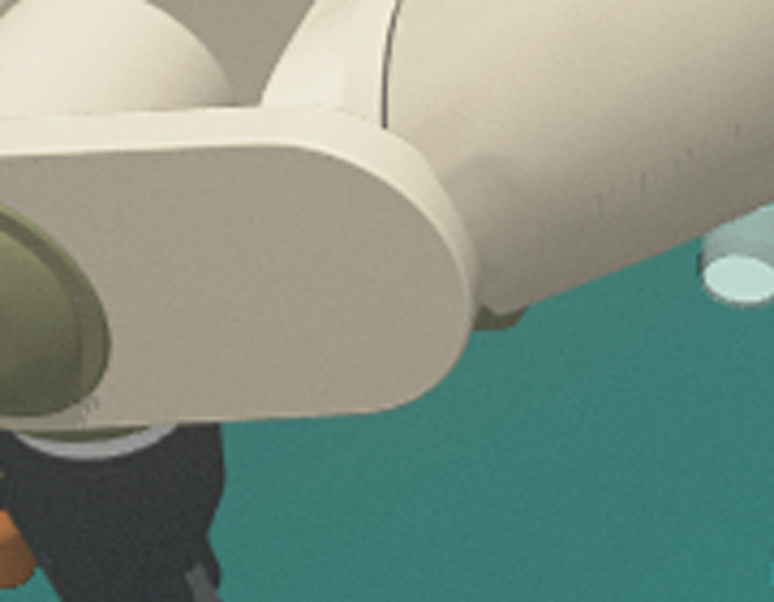

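View pics/full_scene.png

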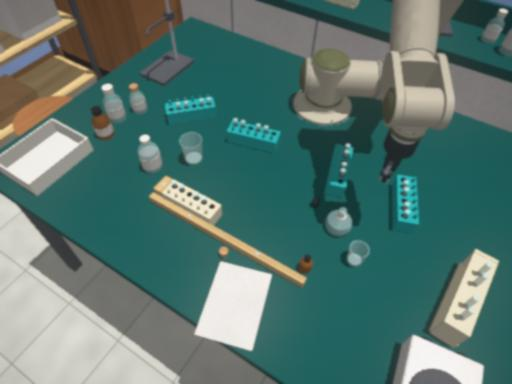

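All the loose things are in place in the scene view, but the arm now blocks the side camera. I'll swing it to the -y side.

```bash
python3 -m inch '[[1,[0,-1,0],0],[1,[0,-1,0],0],[1,[0,-1,0],0],[1,[0,-1,0],0],[1,[0,-1,0],0],[1,[0,-1,0],0],[1,[0,-1,0],0],[1,[0,-1,0],0]]'
python3 -m inch '[[1,[0,-1,0],0],[1,[0,-1,0],0],[1,[0,-1,0],0],[1,[0,-1,0],0],[1,[0,-1,0],0],[1,[0,-1,0],0],[1,[0,-1,0],0],[1,[0,-1,0],0]]'
python3 -m inch '[[1,[-0.5,-1,0],0],[1,[-0.5,-1,0],0],[1,[-0.5,-1,0],0],[1,[0,-1,0],0],[1,[0,0,0],0],[1,[0,0,0],0],[1,[0,0,0],0],[1,[0,0,0],0]]'
python3 - <<'E'
from h import *
import cv2
for n,(a,b,c,d) in {"scene":(160,260,145,265),"side":(95,235,150,330)}.items():
    f=6 if n=="scene" else 4.3
    im=optics.get_image(n)
    cv2.imwrite(f"pics/full_{n}.png",im[:,:,::-1])
    cv2.imwrite(f"pics/{n}15.png",cv2.resize(im[a:b,c:d,::-1],None,fx=f,fy=f,interpolation=cv2.INTER_CUBIC))
E
```

```text
time_s: 26.38
position: [0.4011, 0.1069, 0.354]
tool_rot: [[0.0, 0.001, 1.0], [-0.0, 1.0, -0.001], [-1.0, -0.0, 0.0]]
ft_force: [0.5, 0.1, 0.3]
grip_width: 0.0004
time_s: 27.05
position: [0.4005, -0.1331, 0.3541]
tool_rot: [[0.0, 0.002, 1.0], [-0.001, 1.0, -0.002], [-1.0, -0.001, 0.0]]
ft_force: [0.4, 0.6, 0.1]
grip_width: -0.0001
time_s: 27.72
position: [0.4011, -0.2501, 0.3987]
tool_rot: [[-0.0, -0.0, 1.0], [0.0, 1.0, 0.0], [-1.0, 0.0, -0.0]]
ft_force: [-0.1, -0.3, 0.4]
grip_width: 0.0002
```

View pics/side15.png

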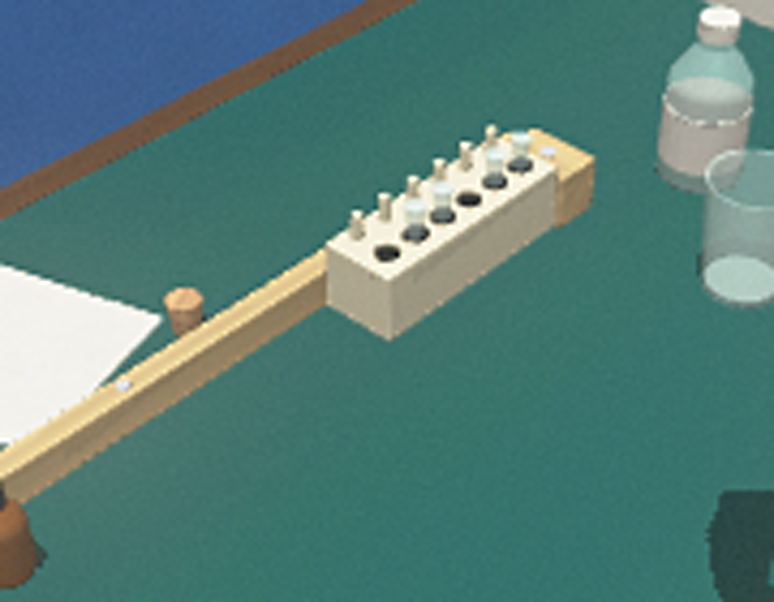

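View pics/scene15.png

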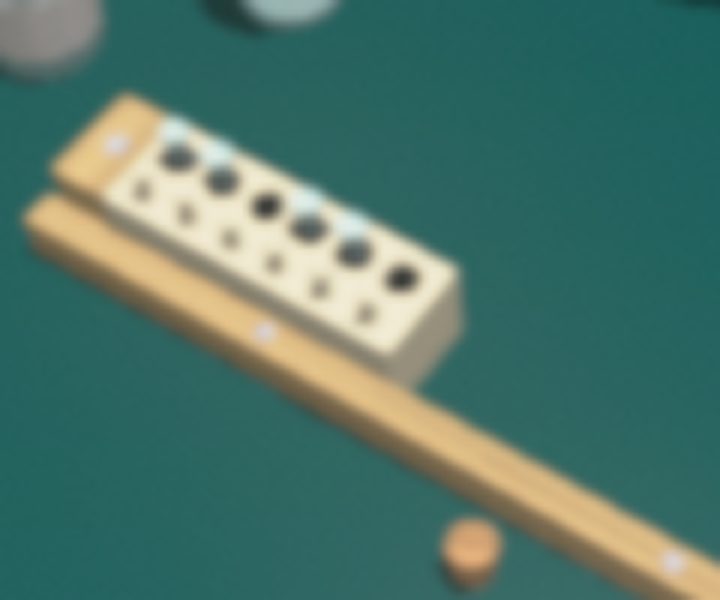

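Run:
```python
from h import *
np.set_printoptions(precision=4,suppress=True)
d=lambda x,y,z:ray('side',150+x/4.3,95+y/4.3,z)[:2]
s=lambda x,y,z:ray('scene',145+x/6,160+y/6,z)[:2]
def ang(a,b): return (b[0]-a[0])/(b[1]-a[1])
a,b=d(390,278,.055),d(555,166,.055);print('rack side top',a,b,ang(a,b))
a,b=d(390,339,0),d(555,226,0);print('rack side bot',a,b,ang(a,b))
print('rack batten-side corners',d(328,243,.055),d(328,302,0))
a,b=d(20,480,.03),d(326,270,.03);print('batten front top',a,b,ang(a,b))
a,b=d(20,500,0),d(326,298,0);print('batten front bot',a,b,ang(a,b))
a,b=s(105,198,.055),s(392,358,.055);print('rack scene far',a,b,ang(a,b))
a,b=s(180,122,.055),s(462,266,.055);print('rack scene near',a,b,ang(a,b))
a,b=s(27,222,.03),s(665,575,.03);print('?',a,b)
```

```text
rack side top [ 0.6343 -0.0303] [ 0.6368 -0.2055] -0.014455362519295072
rack side bot [ 0.6365 -0.0319] [ 0.6358 -0.2096] 0.0038941868638262423
rack batten-side corners [ 0.6911 -0.0294] [ 0.6958 -0.0313]
batten front top [0.6838 0.236 ] [ 0.6945 -0.0296] -0.04010373048253057
batten front bot [0.6976 0.2318] [ 0.7    -0.0335] -0.009032512782581274
rack scene far [ 0.7011 -0.2016] [ 0.7001 -0.0221] -0.005532039501526243
rack scene near [ 0.6419 -0.2013] [ 0.6373 -0.0251] -0.026397116664864686
? [ 0.7228 -0.2411] [0.7161 0.1442]
```

The angles agree within measurement noise of about 0.02 rad, but a 1–4 mm gap at the batten can't be ruled out. There is time for a gentle final press on the long side.

```bash
python3 -m inch '[[0,[0,0.9,1],0.8],[0,[0,0,0],1],[0,[0,0,0],1],[0,[0,0,0],1],[0,[0,0,0],1],[0,[0,0,0],1],[0,[0,0,0],1],[0,[0,0,0],1]]'
python3 -m inch '[[0,[0,0,0],1],[0,[0,0,0],1],[0,[0,0,0],1],[0,[0,0,0],1],[0,[0,0,0],1],[0,[0,0,0],1],[0,[0,0,0],1],[0,[0,0,0],1]]'
python3 -m inch '[[0,[0,0,0],1],[0,[0,0,0],1],[0,[0,0,0],0.2],[0,[0,0,0],0],[0,[0,0,0],0],[0,[0,0,0],0],[0,[0,0,0],0],[0,[0,0,0],0]]'
```

```text
time_s: 28.48
position: [0.4315, -0.2228, 0.3989]
tool_rot: [[-0.0, 0.631, 0.775], [0.0, 0.775, -0.631], [-1.0, -0.0, -0.0]]
ft_force: [0.4, -0.5, 0.6]
grip_width: 0.0429
time_s: 29.15
position: [0.4315, -0.2228, 0.3989]
tool_rot: [[-0.0, 0.982, 0.188], [0.0, 0.188, -0.982], [-1.0, -0.0, -0.0]]
ft_force: [-0.3, -0.9, -0.8]
grip_width: 0.0427
time_s: 29.82
position: [0.4315, -0.2235, 0.3988]
tool_rot: [[-0.0, 1.0, 0.001], [0.0, 0.001, -1.0], [-1.0, -0.0, -0.0]]
ft_force: [0.7, 0.8, -0.3]
grip_width: 0.0428
```

```bash
python3 -m inch '[[0,[0,1,-0.8],0],[0,[0,1,-0.8],0],[0,[0,1,-0.8],0],[0,[0,1,-0.8],0],[0,[0,0.7,-0.48],0],[0,[1,0,0],0],[0,[1,0,0],0],[0,[1,0,0],0]]'
python3 -m inch '[[0,[1,0,0],0],[0,[1,0,0],0],[0,[1,0,0],0],[0,[0.7,0,0],0],[0,[0.26,0,0],0],[0,[0,0.3,0],0],[0,[0,0.3,0],0],[0,[0,0.2,0],0]]'
```

```text
time_s: 30.48
position: [0.5726, -0.1125, 0.3077]
tool_rot: [[0.001, 1.0, 0.002], [-0.0, 0.002, -1.0], [-1.0, 0.001, 0.0]]
ft_force: [0.8, -0.3, -0.8]
grip_width: 0.0429
time_s: 31.15
position: [0.5973, -0.1133, 0.1908]
tool_rot: [[0.001, 1.0, 0.001], [-0.001, 0.001, -1.0], [-1.0, 0.001, 0.001]]
ft_force: [0.0, -0.0, 0.4]
grip_width: 0.0426
```

```bash
python3 -m inch '[[0,[0,0.1,0],0],[0,[0,0.1,0],0],[0,[0,0.1,0],0],[0,[0,0.1,0],0],[0,[0,0.08,0],0],[0,[0,0.08,0],0],[0,[0,0.05,0],0],[0,[0,0.03,0],0]]'
python3 -m inch '[[0,[0,0.02,0],0],[0,[0,0.02,0],0],[0,[0,0.02,0],0],[0,[0,0.02,0],0],[0,[0,0.02,0],0],[0,[0,0.02,0],0],[0,[0,0.02,0],0],[0,[0,0.02,0],0]]'
```

```text
time_s: 31.82
position: [0.6158, -0.1131, 0.19]
tool_rot: [[-0.0, 1.0, 0.0], [0.0, 0.0, -1.0], [-1.0, -0.0, -0.0]]
ft_force: [-0.1, 0.6, 0.6]
grip_width: 0.043
time_s: 32.48
position: [0.6205, -0.1131, 0.19]
tool_rot: [[0.0, 1.0, 0.0], [-0.0, 0.0, -1.0], [-1.0, 0.0, 0.0]]
ft_force: [-0.2, 0.3, -1.0]
grip_width: 0.0426
```

```bash
python3 -m inch '[[0,[0,0.015,0],0],[0,[0,0.015,0],0],[0,[0,0.015,0],0],[0,[0,0.015,0],0],[0,[0,0.015,0],0],[0,[0,0.015,0],0],[0,[0,0,0],0],[0,[0,0,0],0]]'
```

```text
time_s: 33.15
position: [0.6231, -0.1131, 0.19]
tool_rot: [[-0.0, 1.0, 0.0], [0.0, 0.0, -1.0], [-1.0, -0.0, -0.0]]
ft_force: [-0.1, 0.6, -0.6]
grip_width: 0.0423
```

```bash
python3 -m inch '[[0,[0,0.015,0],0],[0,[0,0.015,0],0],[0,[0,0.015,0],0],[0,[0,0.015,0],0],[0,[0,0.015,0],0],[0,[0,0.015,0],0],[0,[0,0.015,0],0],[0,[0,0.015,0],0]]'
```

```text
time_s: 33.82
position: [0.6268, -0.1131, 0.1901]
tool_rot: [[0.0, 1.0, 0.0], [-0.0, 0.0, -1.0], [-1.0, 0.0, 0.0]]
ft_force: [0.2, 0.3, -0.6]
grip_width: 0.0429
```

```bash
python3 -m inch '[[0,[0,0.01,0],0],[0,[0,0.01,0],0],[0,[0,0.01,0],0],[0,[0,0.01,0],0],[0,[0,0.01,0],0],[0,[0,0,0],0],[0,[0,0,0],0],[0,[0,0,0],0]]'
```

```text
time_s: 34.48
position: [0.6282, -0.1131, 0.19]
tool_rot: [[0.0, 1.0, 0.0], [-0.0, 0.0, -1.0], [-1.0, 0.0, 0.0]]
ft_force: [0.6, 0.1, 0.2]
grip_width: 0.0424
```

```bash
python3 -m inch '[[0,[0,0.01,0],0],[0,[0,0.01,0],0],[0,[0,0.01,0],0],[0,[0,0.01,0],0],[0,[0,0.01,0],0],[0,[0,0,0],0],[0,[0,0,0],0],[0,[0,0,0],0]]'
```

```text
time_s: 35.15
position: [0.6292, -0.1131, 0.19]
tool_rot: [[-0.003, 1.0, 0.001], [0.0, 0.001, -1.0], [-1.0, -0.003, -0.0]]
ft_force: [-6.7, -0.2, 3.8]
grip_width: 0.0425
```

The force rose straight from about 0 to 6.7 N with no sliding, at nearly the same position as the first flush press, so the rack is flush. I'm withdrawing.

```bash
python3 -m inch '[[0,[0,-0.05,0],0],[0,[0,-0.2,0],0],[0,[0,-0.6,0],0],[0,[0,-0.8,0],0],[0,[-0.6,-0.3,0],0],[0,[-1,0,0],0],[0,[-1,0,0],0],[0,[-1,0,0],0]]'
python3 -m inch '[[0,[-1,0,0],0],[0,[-1,-0.6,0],0],[0,[-1,-0.8,0.5],0],[0,[0,-0.8,0.8],0],[0,[0,-0.8,0.8],0],[0,[0,0,0],0],[0,[0,0,0],0],[0,[0,0,0],0]]'
python3 - <<'E'
from h import *
import cv2
np.set_printoptions(precision=4,suppress=True)
for n,(a,b,c,d) in {"scene":(120,290,130,370),"side":(95,235,150,330)}.items():
    f=3.3 if n=="scene" else 4.3
    im=optics.get_image(n)
    cv2.imwrite(f"pics/{n}16.png",cv2.resize(im[a:b,c:d,::-1],None,fx=f,fy=f,interpolation=cv2.INTER_CUBIC))
E
```

```text
time_s: 35.82
position: [0.5708, -0.1131, 0.2994]
tool_rot: [[0.0, 1.0, 0.0], [0.0, 0.0, -1.0], [-1.0, 0.0, -0.0]]
ft_force: [0.5, -0.5, 0.9]
grip_width: 0.0426
time_s: 36.48
position: [0.4813, -0.176, 0.3881]
tool_rot: [[0.001, 1.0, -0.0], [0.0, -0.0, -1.0], [-1.0, 0.001, -0.0]]
ft_force: [1.0, -0.3, 0.4]
grip_width: 0.0424
```

View pics/side16.png

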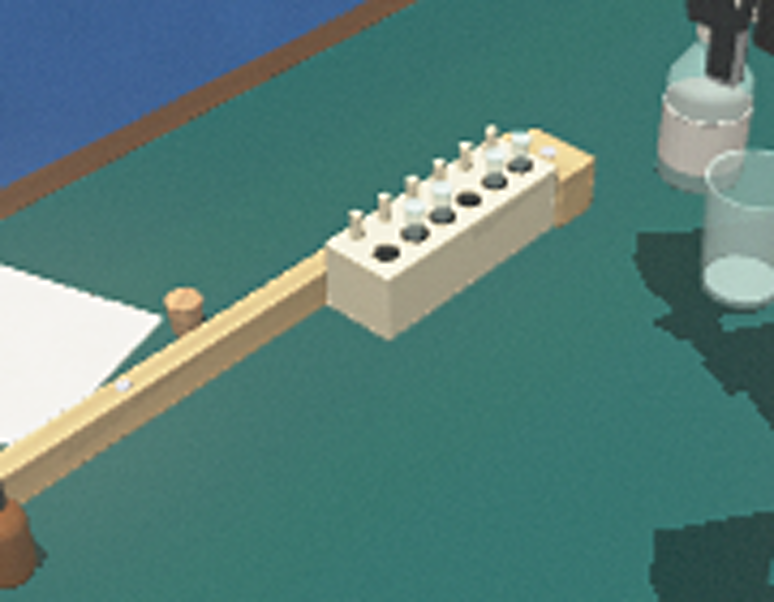

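View pics/scene16.png

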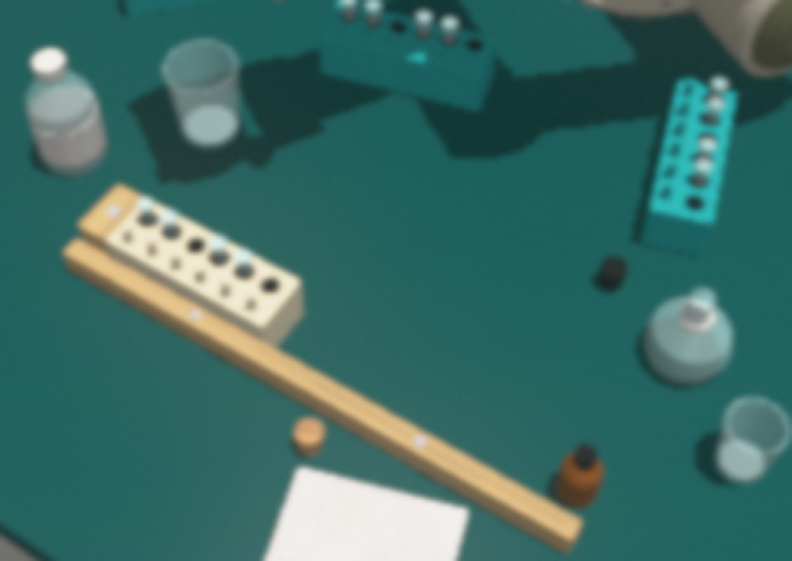

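The rack stands flush along the batten, with its end against the stop at about (130,213) in scene and (555,190) in side. Everything else is in place and the hand is clear, so I'm handing in.

```bash
python3 -c "
from rig import env
print(env.close_job())"
```

```text
the job is handed in; nothing more can be done
None
```

The cream rack is flush along the batten with its end against the stop block, and I handed the job in at about 36.5 s of the 64 s allowed. The hand-in reports no verdict.

**What I did:** I pushed the rack's long side square to the batten with the half-open fingers, re-contacting once because it had turned about 3° too far. I then slid it by its end along the batten to the stop on the robot's right (−y). Last, I gave the long side one light check press and withdrew the hand.

**Force checks:**
- **At the stop:** the force rose to 8.7 N, which shows firm contact.
- **At the batten:** the final press rose from about 0 to 6.7 N with no sliding, at the same hand position as the first flush press.
- **Peak:** the highest reading was about 15 N, against the 40 N limit. I only read the force at the end of each call, so a brief spike in between would not show.

**Picture checks:** The rack is upright, and the bottles, beakers and other loose things look unmoved by eye. Measured from pixels, the rack and batten angles agreed only to about 0.02–0.03 rad. Taken alone, the pixels left a possible 1–4 mm gap at the batten, so I rely on the final press for flushness.

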